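Test the bench's emergency stop and power the bench up again

ROBOT

A 7-joint arm with a two-finger parallel gripper is mounted at the origin on the work surface. World frame = base frame: x ahead of the robot, y to its left, z up, the work surface at z = 0. Lengths are in m, angles in rad, forces in N, time in s.
With the tool pointing down it reaches from about 0.4 to 0.85 m from the base axis. Payload 10.4 kg.
Tool frame: the origin (TCP) lies between the finger pads; the fingertips stand 8 mm ahead of it and the grasp point (between the pads) lies 11 mm behind it; z points along the fingers, x is the direction in which the jaws open and shut, and the axes are right-handed (so a half turn about z gives the same grasp; the last joint's range is limited). The gripper opens to 87 mm and grips with 3 to 60 N. Pads are 19 mm wide; open, the fingers measure 117 mm over their backs; the gripper's body (75 mm by 190 mm) begins 51 mm behind the grasp point.
Start: joints at [-1.191, 0.332, -0.065, 1.46, 0.022, 1.35, -0.088], TCP at [0.245, 0.575, 0.231] pointing down, gripper open.
Joint ranges: [-2.6, 2.6], [-0.5, 2.12], [-1.47, 1.34], [0.16, 2.42], [-1.27, 4.41], [0.06, 2.06], [-2.6, 2.6]. Speed limits (rad/s): [2.22, 2.22, 2.79, 2.79, 3.14, 3.14, 3.14].

INTERFACE

Orientations are given as a unit quaternion [x, y, z, w].
In Python, from bench import r, viewer gives the robot as it stands.
- The arm moves only by the tool apply_moves, never from a script. Its argument "increments" is a list of rows, each an object with "grip": the closure in counts, from 0 (fully open) to 255 (shut); "xyz": the shift along the tool's x, y, z in mm, a list of three; "rotation": the turn, a rotation vector about the tool's x, y, z in degrees, a list of three. A call has 1 to 5 rows; each row is the pose to reach, as a shift and turn from the pose measured when the call began, along the tool's axes at that moment; what a row does not reach only later rows make up. A row lasts 1/8 s, in which the tool goes at most 62.5 mm and 10.7 degrees, less where a joint would pass 70% of its speed; a pose out of reach is approached as far as the arm can. A call with a gripper value outside its range is refused whole. The fingers move at their own pace and stop on an object; "squeeze" is the grip in N (left out, the last holds). Time passes only in rows, so rows that repeat a pose let the fingers close. It gives the time, the measured TCP pose, the force and the opening at its end, in the units of the state.
- r.read_state(): the state, without advancing time (a new reading comes with each control period).
- viewer.camera(name): name is "scene" or "side" or "wrist"; returns a dict with "img" (400x640x3 uint8, blue, green, red), "range_z" (400x640 float32, m along the optical axis (not along the pixel's ray), 0 where there is no reading), "vertical_fov" (degrees; the focal length in pixels is half the picture's height over the tangent of half this angle, whatever the lens; pixels are square), "cx", "cy" (the principal point, pixels), "rvec" (rotation vector, rad) and "tvec" (3), from world to camera coordinates, as OpenCV has them. Camera axes: x right, y down, z forward; pixel columns grow to the right and rows downward; lengths in m; the calibration is good to about 2 mm. The wrist camera is an equidistant fisheye: a pixel r from the principal point sees the ray r / f radians off the axis. A picture is of the moment at which its call begins.
- r.close_job(): hands the job in, once; it reports no verdict.
The state is a dict: "time": time; "joint_positions": joint angles; "joint_vel": joint speeds; "joint_torque": joint torques, N m; "ee_pos": TCP position; "eef_rot": TCP orientation; "ft_force": force on the tool from outside, world axes, zero at the start; "torque": the same for the moment, N m; "width": finger opening in m.
Only numpy, scipy, OpenCV 4.12 (cv2) and the standard library are available. Lean on these libraries where they do the work, as an engineer would, in place of code of your own. Each camera call takes 0.05 s, during which the arm holds its last target.

TASK

Test the emergency stop on the bench's power console: push the red mushroom head straight down with a fingertip until it latches, and take the finger off to see that it stays in. Then push its grip bar round clockwise with the fingertip until the head springs back out, and last press the green start button fully down and let it come up, so that the bench has power again. Only push with the fingertips, and no harder than it takes: do not grip the head, do not press start while the stop is in, and leave the other things on the bench where they are.

Things in the scene. Friction and masses are not known exactly. Their poses are not given: they have to be found in the camera images.
- console: The bench power console: a low white steel case with a grey top plate, 170 mm (its x) by 320 mm (its y), top 72 mm above the bench, fixed. Origin: centre of its underside; x points away from the robot at yaw 0, y left, z up. Four flat sockets lie along its rear (+x) edge. The red stop head stands at x -25, y +95 mm on a yellow disc, the green start button at x -25, y -95 mm.
- stop_top (a point): Centre of the top of the red stop head, on its axis; 122 mm above the bench when out, 115 when latched. The head is a round cap 60 mm across; its flat top lies 15, its underside 29 mm below this point. A raised red grip bar with a white line crosses it: 56 long, 12 wide, 15 mm high; this point is on top, mid-bar. The point's x axis runs along the bar and turns with it; at rest it is the console's x.
- stop (a joint): How far the stop head is pushed in, m: 0 out, about 0.007 latched, 0.009 the hard end. Pushed to the hard end and let go, it stays latched. A spring pushes it out, 5 N at 0 rising to 9.5 N at the end; the latch adds up to 3 N on the way in, so about 12 N takes it home. More than 35 N on the console or its controls is too rough.
- stop_turn (a joint): Turn of the stop head, rad, growing clockwise seen from above: 0 at rest, 0.85 the end stop; it cannot turn the other way. A spring of 0.03 to 0.08 N m turns it back (4 N or less at a finger 20 mm from the axis). The latched head is freed at about 0.5 rad and springs up 7 mm; a finger over its flat top may hold it down until raised. Let go, it turns back to 0.
- start_top (a point): Centre of the top of the green start button, 26 mm across, in a black ring 42 mm across; 93 mm above the bench when up, 9 mm above its ring.
- start (a joint): How far the start button is pressed, m: 0 up, 0.005 fully down. A spring returns it; fully down takes 5 N.
- charger: A white plug-in charger, 42 x 40 x 30 mm, loose on the console's top plate between the stop and the start button. Origin: centre of its underside. To be left alone.
- multimeter: A yellow multimeter lying on the bench beside the console, 150 mm (its x) by 76 by 40 mm high. Origin: centre of its underside. To be left alone.
- fan: A black square cooling fan, 80 x 80 x 25 mm, lying on the bench beside the console. Origin: centre of its underside. To be left alone.
- screwdriver: An orange-handled screwdriver about 170 mm long lying on the bench on the robot's side of the console. To be left alone.
- led_board: A white LED lamp board, 70 x 110 x 8 mm, lying on the bench beyond the console. Origin: centre of its underside. To be left alone.
- solder_reel: A reel of solder with blue flanges, 60 mm across, 36 mm high, standing on a flange at the right of the bench. Origin: centre of its underside. To be left alone.
- parts_box: An open blue box of parts, 110 x 80 x 40 mm, at the left of the bench. Origin: centre of its underside. To be left alone.

How it is judged:
On the way, in this order (a step that is already met when the one before it is completed fails the run):
1. the red stop head is pushed in and stays latched with nothing touching the console (value of joint stop above 0.0055 m and contact force between each of the fingers, the arm and console below 0.1 N), for 0.2 s.
2. the red stop head has been turned free and has sprung back out (value of joint stop below 0.0015 m), for 0.1 s.
3. the green start button is pressed fully down (value of joint start above 0.004 m).
At the end, for the whole second after the job is handed in: The red stop head is out (pushed in less than 1.5 mm) and turned back (less than 0.1 rad), the green start button is up (less than 1 mm in), and every loose thing is within 20 mm of where it stood (value of joint stop below 0.0015 m and value of joint stop_turn below 0.1 rad and value of joint start below 0.001 m and distance of each of charger, multimeter, fan, screwdriver, led_board, solder_reel, parts_box from where it was at the start of the episode below 0.02 m); the robot touches nothing.
It fails at once if the start button is pressed more than 2.5 mm while the stop head is in by more than 3 mm (value of joint start above 0.0025 m and value of joint stop above 0.003 m).
It fails at once if the console or its stop head is gripped or rammed: the fingers press on it with more than 35 N in all (contact force between the fingers and console above 35 N).
It fails at once if a loose thing on the bench is lifted or shoved away (moved more than 30 mm) (distance of any of charger, multimeter, fan, screwdriver, led_board, solder_reel, parts_box from where it was at the start of the episode above 0.03 m).
It also fails if it takes over 51 s, if anything falls off the work surface, if the arm or the gripper's body presses on something with over 40 N, if the wrist force passes 120 N, or if a joint passes its speed limit or range.

## Working session

There is one attempt and no reset: what is moved stays moved. The work goes in short steps, Python scripts to look and compute and a tool call to move; the robot and the scene stay as the last step left them, time stands still between calls to the robot, and variables do not carry over. Pictures are saved under pics/ and viewed, and the job is handed in when it is done.

Besides the shell and the picture viewer there is one more tool, called as name([rows], argument=value, ...), one row to a line, values as JSON. apply_moves: Moves the arm, as the interface text tells. Its arguments: {"type":"object","properties":{"increments":{"type":"array","items":{"type":"object","properties":{"grip":{"type":"number"},"xyz":{"type":"array","items":{"type":"number"}},"rotation":{"type":"array","items":{"type":"number"}}}}},"squeeze":{"type":"number"}},"required":["increments"]}

```bash
mkdir -p pics; ls
python3 - <<'E'
from bench import r, viewer
import cv2
s=r.read_state(); print({k:s[k] for k in ['time','ee_pos','eef_rot','ft_force','width']})
for n in ['scene','side']:
    d=viewer.camera(n); cv2.imwrite(f'pics/{n}0.png',d['img']); print(n,d['vertical_fov'],d['cx'],d['cy'],d['rvec'],d['tvec'])
E
```

```text
pics
{'time': 0.0, 'ee_pos': array([0.24486873, 0.57462896, 0.22975331]), 'eef_rot': array([ 8.34265129e-01,  5.51363030e-01, -5.65307049e-04,  4.29215867e-04]), 'ft_force': array([ 0.39851192,  0.1216425 , -0.36082945]), 'width': 0.08687621668186953}
scene 45.80757413716777 317.2591748806332 197.98572328506728 [ 2.38139236  0.54239686 -0.22247552] [-0.5384452  -0.12824636  2.07683434]
side 55.87042053585457 319.060009663054 201.94851624567173 [ 2.0657079  -0.8036085   0.43315498] [-0.4138726   0.3265351   1.04397079]
```

View pics/scene0.png

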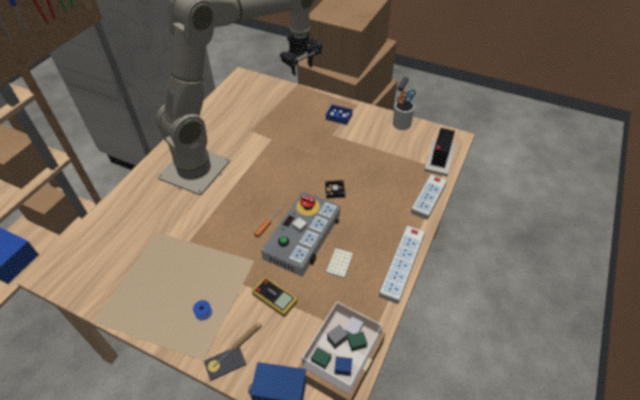

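View pics/side0.png

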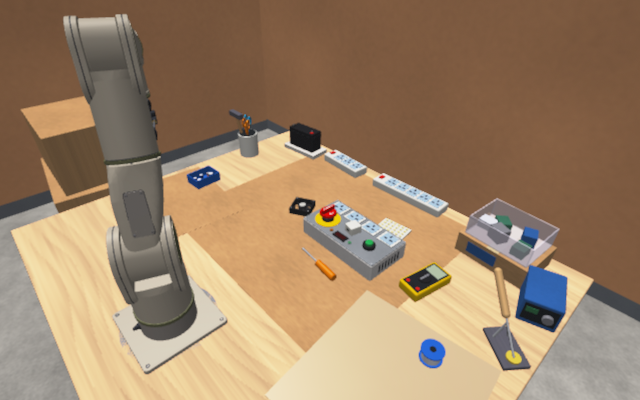

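Both views show the console: the scene camera has it at about (302,232), with the red head at (308,203) and green button at (283,240). The side camera has the head at (328,213) and the button at (369,244). Next I measure them.

```bash
cat > h.py <<'E'
from bench import r, viewer
import cv2, numpy as np
from scipy.spatial.transform import Rotation as R
def K(d):
    f=200/np.tan(np.radians(d['vertical_fov'])/2); return f
def ray(d,u,v):
    f=K(d); Rm=cv2.Rodrigues(np.array(d['rvec'],float))[0]; t=np.array(d['tvec'],float)
    c=np.array([(u-d['cx'])/f,(v-d['cy'])/f,1.])
    return -Rm.T@t, Rm.T@c
def fish(d,u,v):
    f=K(d); Rm=cv2.Rodrigues(np.array(d['rvec'],float))[0]; t=np.array(d['tvec'],float)
    x=np.array([u-d['cx'],v-d['cy']]); rr=np.hypot(*x); th=rr/f
    c=np.array([*(x/max(rr,1e-9)*np.sin(th)),np.cos(th)])
    return -Rm.T@t, Rm.T@c
def onplane(o,k,z): return o+k*(z-o[2])/k[2]
def cloud(d):
    f=K(d); Rm=cv2.Rodrigues(np.array(d['rvec'],float))[0]; t=np.array(d['tvec'],float)
    v,u=np.mgrid[:400,:640]; z=d['range_z']
    P=np.stack([(u-d['cx'])/f*z,(v-d['cy'])/f*z,z],-1)
    return (P-t)@Rm
def masks(img):
    h=cv2.cvtColor(img,cv2.COLOR_BGR2HSV); H,S,V=cv2.split(h)
    return dict(red=((H<7)|(H>173))&(S>150)&(V>70), green=(H>40)&(H<85)&(S>90)&(V>40), yellow=(H>18)&(H<35)&(S>150)&(V>90))
E
python3 - <<'E'
from h import *
for n,box in [('scene',(255,185,345,275)),('side',(300,190,405,275))]:
    d=viewer.camera(n); P=cloud(d); x0,y0,x1,y1=box
    m=masks(d['img'])
    b=np.zeros((400,640),bool); b[y0:y1,x0:x1]=1
    for k,zz in [('red',.11),('green',.093),('yellow',.073)]:
        mm=m[k]&b; nl,l,st,ce=cv2.connectedComponentsWithStats(mm.astype(np.uint8))
        for i in range(1,nl):
            if st[i,4]<15: continue
            q=P[(l==i)&(d['range_z']>0)]
            print(n,k,st[i],ce[i],'plane',onplane(*ray(d,*ce[i]),zz).round(4),'cloud med',np.median(q,0).round(4),'zmax',np.percentile(q[:,2],95).round(4))
    q=b&(P[...,2]>.06)&(P[...,2]<.08)&(d['range_z']>0)
    c=P[q][:,:2].astype(np.float32); 
    print('rect',cv2.minAreaRect(c),len(c))
    cv2.imwrite(f'pics/{n}crop.png',cv2.resize(d['img'][y0:y1,x0:x1],None,fx=6,fy=6,interpolation=cv2.INTER_CUBIC))
E
```

```text
scene red [301 199  14   9  71] [307.25352113 203.08450704] plane [ 0.5814 -0.0463  0.11  ] cloud med [ 0.5829 -0.0429  0.1064] zmax 0.1158
scene green [279 237   8   7  46] [282.86956522 240.08695652] plane [ 0.5735 -0.2268  0.093 ] cloud med [ 0.5724 -0.225   0.0899] zmax 0.097
scene yellow [298 202  20  12 105] [307.37142857 209.03809524] plane [ 0.5802 -0.0455  0.073 ] cloud med [ 0.5856 -0.0498  0.0742] zmax 0.0795
rect ((0.6051098704338074, -0.12782347202301025), (0.32668378949165344, 0.185092493891716), 89.01837921142578) 2725
side red [320 205  16  14 134] [327.78358209 212.2238806 ] plane [ 0.5679 -0.038   0.11  ] cloud med [ 0.5657 -0.0366  0.1101] zmax 0.1233
side green [365 239   9   8  53] [368.77358491 242.81132075] plane [ 0.5683 -0.2226  0.093 ] cloud med [ 0.5687 -0.2232  0.0935] zmax 0.0975
side yellow [315 213  26  14 190] [327.41052632 220.53157895] plane [ 0.5689 -0.0365  0.073 ] cloud med [ 0.5594 -0.0459  0.0771] zmax 0.0801
rect ((0.597271203994751, -0.1271655112504959), (0.32126757502555847, 0.1735975444316864), 89.03483581542969) 2733
```

```bash
cat >> h.py <<'E'
def go(p,yaw,pr=True):
    """tool-down, tool x at yaw in the world -> row numbers"""
    s=r.read_state(); R0=R.from_quat(s['eef_rot']); p0=np.array(s['ee_pos'])
    c,n=np.cos(yaw),np.sin(yaw)
    Rt=R.from_matrix(np.array([[c,n,0],[n,-c,0],[0,0,-1.]]))
    x=R0.inv().apply(np.array(p)-p0)*1000; w=np.degrees((R0.inv()*Rt).as_rotvec())
    print('t',round(s['time'],2),'pos',p0.round(4),'F',np.round(s['ft_force'],2),'w',round(s['width'],4),'yaw',np.degrees(np.arctan2(*R0.as_matrix()[[1,0],0])).round(2)); print('xyz',x.round(1),'rot',w.round(2))
E
python3 -c "
from h import *
go([.55,-.05,.26],-.02)"
```

```text
t 0.2 pos [0.2449 0.5748 0.2301] F [-0.09 -0.75  0.66] w 0.087 yaw 66.92
xyz [-455.2  525.6  -29.5] rot [3.000e-02 4.000e-02 6.807e+01]
```

apply_moves([
  {"grip": 255,"xyz": [-35,40,-10],"rotation": [0,0,5]},
  {"grip": 255,"xyz": [-75,85,-20],"rotation": [0,0,11]},
  {"grip": 255,"xyz": [-115,130,-30],"rotation": [0,0,17]},
  {"grip": 255,"xyz": [-155,178,-30],"rotation": [0,0,23]},
  {"grip": 255,"xyz": [-190,220,-30],"rotation": [0,0,29]},
], squeeze=5)

```text
time: 0.82
ee_pos: [0.3737, 0.3115, 0.2604]
eef_rot: [0.946, 0.323, -0.0, 0.0]
ft_force: [1.5, -0.0, -0.2]
width: 0.0452
```

```bash
python3 -c "
from h import *
go([.55,-.05,.26],-.02)"
```

```text
t 0.82 pos [0.3737 0.3115 0.2604] F [ 1.5  -0.05 -0.23] w 0.0452 yaw 37.67
xyz [-81.4 393.9   0.6] rot [2.000e-02 0.000e+00 3.882e+01]
```

apply_moves([
  {"grip": 255,"xyz": [-12,58,0],"rotation": [0,0,6]},
  {"grip": 255,"xyz": [-24,116,0],"rotation": [0,0,13]},
  {"grip": 255,"xyz": [-36,174,0],"rotation": [0,0,20]},
  {"grip": 255,"xyz": [-48,232,0],"rotation": [0,0,27]},
  {"grip": 255,"xyz": [-60,290,0],"rotation": [0,0,33]},
])

```text
time: 1.45
ee_pos: [0.5039, 0.0435, 0.2607]
eef_rot: [0.999, 0.039, 0.0, -0.0]
ft_force: [1.0, 0.7, -0.8]
width: 0.0014
```

```bash
python3 -c "
from h import *
go([.55,-.05,.26],-.02)"
```

```text
t 1.45 pos [0.5039 0.0435 0.2607] F [ 1.04  0.75 -0.81] w 0.0014 yaw 4.47
xyz [38.6 96.8  0.7] rot [-0.01 -0.03  5.62]
```

apply_moves([
  {"grip": 255,"xyz": [19,48,0],"rotation": [0,0,3]},
  {"grip": 255,"xyz": [38,97,0],"rotation": [0,0,5.6]},
  {"grip": 255,"xyz": [38,97,0],"rotation": [0,0,5.6]},
  {"grip": 255,"xyz": [38,97,0],"rotation": [0,0,5.6]},
])

```text
time: 1.95
ee_pos: [0.5492, -0.0496, 0.2604]
eef_rot: [1.0, -0.01, -0.0, -0.0]
ft_force: [-0.7, -0.6, 0.2]
width: 0.0005
```

```bash
python3 -c "
from h import *
go([.55,-.05,.26],-.02)
d=viewer.camera('wrist'); cv2.imwrite('pics/w1.png',d['img']); print(d['vertical_fov'],d['cx'],d['cy'])
o,_=fish(d,320,200); print('cam',o)
m=masks(d['img'])
for k in m:
    nl,l,st,ce=cv2.connectedComponentsWithStats(m[k].astype(np.uint8))
    for i in range(1,nl):
        if st[i,4]>40: print(k,st[i],ce[i].round(1),onplane(*fish(d,*ce[i]),{'red':.107,'green':.093,'yellow':.073}[k]).round(4))
"
```

```text
t 1.95 pos [ 0.5492 -0.0496  0.2604] F [-0.67 -0.56  0.18] w 0.0005 yaw -1.1
xyz [0.8 0.4 0.4] rot [-0.02  0.01  0.05]
65.70646984690485 315.161776962729 202.8067262988614
cam [0.55020858 0.02412897 0.41602985]
red [579 109   9  11  87] [583.  114.4] [0.9037 0.0532 0.107 ]
red [ 312  143   57   55 1987] [339.7 169.5] [ 0.5741 -0.0262  0.107 ]
yellow [ 299  127   79   79 2348] [335.3 161.3] [ 0.5718 -0.0224  0.073 ]
yellow [297 252   4  22  72] [298.4 261.8] [ 0.5263 -0.1448  0.073 ]
yellow [330 252   4  23  69] [331.8 261.9] [ 0.5674 -0.1457  0.073 ]
yellow [297 281   4  22  66] [298.5 292.5] [ 0.5246 -0.1894  0.073 ]
yellow [330 288   4  15  55] [331.6 295.3] [ 0.5673 -0.1946  0.073 ]
yellow [ 174  307  266   20 3031] [319.9 318.2] [ 0.5517 -0.2316  0.073 ]
```

View pics/w1.png

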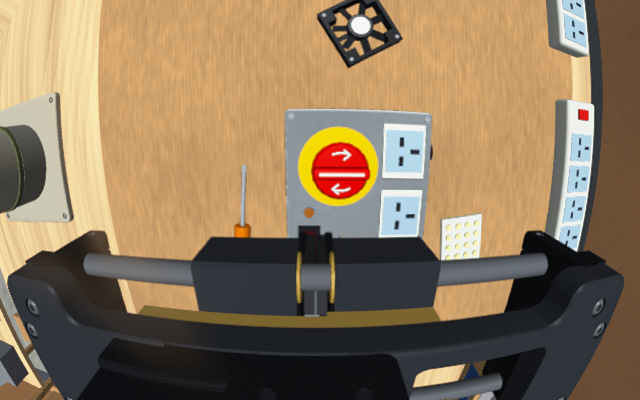

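The wrist view shows the red head centred at about (340,170) on its yellow disc, with the white line running along image x. The fingers cover the bottom centre. The wrist y disagrees with the other cameras by about 14 mm, so I check it.

```bash
python3 -c "
from h import *
d=viewer.camera('wrist'); f=K(d)
Rm=cv2.Rodrigues(np.array(d['rvec'],float))[0];t=np.array(d['tvec'],float)
print('optical axis',Rm[2],'right',Rm[0])
def proj(p):
    c=Rm@np.array(p)+t; a=np.hypot(c[0],c[1]); th=np.arctan2(a,c[2]); return d['cx']+f*th*c[0]/a, d['cy']+f*th*c[1]/a
s=r.read_state(); p=np.array(s['ee_pos'])
print('tcp',proj(p),'tip',proj(p-[0,0,.008]),'z+.02',proj(p+[0,0,.02]))
for (u,v) in [(340,170),(338.5,166.5),(335,161),(305,205),(345,143)]:
    z=d['range_z'][int(v),int(u)]; o,k=fish(d,u,v); kk=k/ (Rm[2]@k)
    print((u,v),z,(o+kk*z).round(4), onplane(o,k,.107).round(4),onplane(o,k,.073).round(4))
v,u=np.mgrid[:400,:640]
x=u-d['cx'];y=v-d['cy'];rr=np.hypot(x,y);th=rr/f
z=d['range_z'];g=np.tan(np.minimum(th,1.4))/np.maximum(rr,1e-6)
P=(np.stack([x*g*z,y*g*z,z],-1)-t)@Rm
np.save('Pw.npy',P)
q=P[90:235,270:450]; h=(q[...,2]*1000)
print(h[::8,::12].round(0).astype(int))
m=masks(d['img'])['red']; m[:, 400:]=0; m[230:]=0
Q=P[m&(z>0)]; 
for lo,hi in [(.09,.1),(.1,.112),(.115,.13)]:
    w=Q[(Q[:,2]>lo)&(Q[:,2]<hi)]; print(lo,len(w),w.mean(0) if len(w) else '', w.min(0) if len(w) else '', w.max(0) if len(w) else '')
"
```

```text
optical axis [-0.00456806 -0.26435521 -0.96441457] right [ 9.99837408e-01 -1.80309431e-02  2.06603566e-04]
tcp (np.float64(315.88162818890606), np.float64(256.67536169289866)) tip (np.float64(315.84886734944337), np.float64(250.76980808078312)) z+.02 (np.float64(315.97632978151165), np.float64(273.85160457491236))
(340, 170) 0.2950479 [ 0.573  -0.0233  0.1233] [ 0.5743 -0.026   0.107 ] [ 0.577  -0.0316  0.073 ]
(338.5, 166.5) 0.30887648 [ 0.5727 -0.0222  0.1086] [ 0.5728 -0.0224  0.107 ] [ 0.5753 -0.0276  0.073 ]
(335, 161) 0.30858824 [ 0.5693 -0.0167  0.1074] [ 0.5693 -0.0168  0.107 ] [ 0.5714 -0.0213  0.073 ]
(305, 205) 0.35754305 [ 0.5366 -0.072   0.072 ] [ 0.538  -0.0621  0.107 ] [ 0.5367 -0.0717  0.073 ]
(345, 143) 0.33650622 [ 0.5826 -0.0011  0.0742] [0.5795 0.0013 0.107 ] [ 0.5827 -0.0012  0.073 ]
[[  2   2   2   1   2 416   2   2   3   2   3   2   3   3   3]
 [  3   1   0   3   1   3   2   3   2   3   2   2   3   0   1]
 [  2   2   3   2   2   2   3   1   1   1   1   1   1   2   2]
 [  3   1  72  72  74  73  75  72  73  72  72  73  74  71   3]
 [  2   3  73  73  75  75  73  7
[... 479 characters left out ...]
 2  74  74 108 108 109 108  75  73  74  73  73  74   2]
 [  3   2  73  73  75 108 108 107  77  73  77  76  77  74   1]
 [  3   1  74  73  72  75  76  75  73  73  76  77  76  72   1]
 [  1   2  73  78  73  73  74  73  74  74  77  77  77   1   2]
 [  1   2  75  72  73  74  74  73  74  73  78  77  77   2   2]
 [  3   2  74  74  74  74  73  74  72  73  77  78  77   3   2]
 [  2   1  72 257  77 257  75  73  74  73  76  77  76   2   3]]
0.09 0   
0.1 1469 [ 0.57386068 -0.02519521  0.10772306] [ 0.54705659 -0.05604555  0.10383919] [6.00883638e-01 3.30433391e-04 1.10094380e-01]
0.115 492 [ 0.57349399 -0.02690699  0.12212274] [ 0.54704159 -0.03380514  0.11507981] [ 0.6005661  -0.02191598  0.12516526]
```

```bash
python3 -c "
from h import *
i=cv2.imread('pics/w1.png'); cv2.imwrite('pics/w1c.png',cv2.resize(i[110:330,240:400],None,fx=3.5,fy=3.5)[:600*2][:770])
P=np.load('Pw.npy'); print((P[225:320:5,300:334:4,2]*1000).round(0).astype(int)); print((P[225:320:5,300:334:4,1]*1000).round(0).astype(int))
"; python3 -c "
import cv2;i=cv2.imread('pics/w1.png');cv2.imwrite('pics/w1c.png',cv2.resize(i[210:330,250:390],None,fx=5,fy=5))"
```

```text
[[ 74  74  73  74  73  74  73  74  73]
 [ 76  77  77  76  76  77  72  73  74]
 [259 260 255 255 255 255 260 259 260]
 [266 266 262 263 263 263 261 265 330]
 [273 273 269 270 270 269 270 273 329]
 [279 280 275 275 276 275 275 277 329]
 [337 279 281 281 278 280 281 285 338]
 [340 289 287 285 277 285 287 290 341]
 [340 337 338 337 339 338 339 338 342]
 [341 339 340 340 340 340 339 339 343]
 [341 341 341 341 342 341 341 341 344]
 [342 341 341 342 341 341 342 342 345]
 [342 342 341 342 342 341 341 343 346]
 [343 340 340 340 341 341 340 341 345]
 [343 303 303 303 304 303 303 310 344]
 [343 304 303 303 302 303 303 312 344]
 [328 303 303 303 302 303 304 311 341]
 [329 303 303 303 304 302 303 311 342]
 [330 301  73  74  73  84  86 350 350]]
[[ -96  -96  -96  -96  -96  -96  -96  -96  -97]
 [-101 -101 -101 -101 -101 -101 -103 -103 -103]
 [ -36  -36  -38  -38  -38  -38  -36  -37  -36]
 [ -36  -37  -38  -38  -38  -38  -39  -37  -11]
 [ -36  -36  -38  -38  -38  -38  -38  -37  -12]
 [ -36  -36  -38  -38  -38  -38  -38  -37  -14]
 [ -12  -39  -38  -38  -40  -39  -38  -37  -12]
 [ -12  -37  -38  -39  -43  -39  -38  -37  -12]
 [ -14  -15  -14  -15  -15  -15  -14  -15  -13]
 [ -15  -16  -15  -15  -15  -15  -16  -16  -14]
 [ -16  -16  -16  -17  -16  -16  -17  -16  -15]
 [ -17  -18  -18  -17  -18  -18  -18  -18  -16]
 [ -19  -19  -19  -19  -19  -19  -20  -19  -17]
 [ -20  -22  -21  -22  -21  -21  -22  -21  -19]
 [ -22  -47  -47  -47  -47  -47  -47  -43  -21]
 [ -23  -49  -50  -49  -50  -49  -50  -44  -23]
 [ -35  -52  -52  -52  -53  -52  -52  -47  -27]
 [ -37  -55  -55  -55  -55  -55  -55  -49  -28]
 [ -38  -59 -226 -225 -225 -217 -216  -24  -24]]
```

View pics/w1c.png

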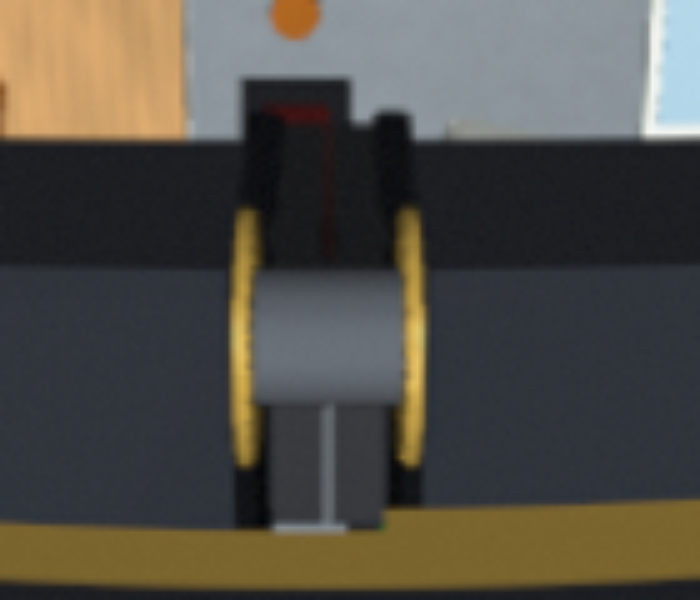

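```bash
python3 -c "
from h import *
P=np.load('Pw.npy'); i=cv2.imread('pics/w1.png'); m=masks(i)['red']; m[:,400:]=0; m[235:]=0
ys,xs=np.nonzero(m)
b=(P[...,2]>.116)&(P[...,2]<.13); b[:,:290]=0;b[:,400:]=0;b[:130]=0;b[215:]=0
q=P[b]; print(len(q),cv2.minAreaRect(q[:,:2].astype(np.float32)))
w=q[:,:2]-q[:,:2].mean(0); print('yaw',np.degrees(np.arctan2(*np.linalg.svd(w,full_matrices=0)[2][0][::-1])))
f=P[...,2]; c=(f>.1)&(f<.13); c[:,:290]=0;c[:,400:]=0;c[:130]=0;c[225:]=0
print('circle',cv2.minEnclosingCircle(P[c][:,:2].astype(np.float32)))
t=P[235:265,292:342]; 
k=(t[...,2]>.24)&(t[...,2]<.30); print('finger',t[k].min(0),t[k].max(0))
# console edges left/front
g=(f>.066)&(f<.08); g[225:]=0; g[:100]=0; g[:,:270]=0; g[:,440:]=0
print(cv2.minAreaRect(P[g][:,:2].astype(np.float32)),P[g].min(0),P[g].max(0))
go([.574,-.029,.15],-.02)
"
```

```text
725 ((0.5743761658668518, -0.02790864184498787), (0.011578569188714027, 0.05470411479473114), 89.5008773803711)
yaw -0.7541359463064896
circle ((0.5745636820793152, -0.028366055339574814), 0.030291514471173286)
finger [ 0.5396002  -0.04393018  0.25364204] [ 0.55809668 -0.03574487  0.2933143 ]
((0.5983797311782837, -0.030615486204624176), (0.13488203287124634, 0.1690879464149475), 89.22700500488281) [ 0.51293361 -0.09855793  0.06600161] [0.68342139 0.03788718 0.07965867]
t 2.05 pos [ 0.5492 -0.0487  0.2606] F [-0.12  0.7  -0.24] w 0.0005 yaw -1.0
xyz [ 24.5 -20.1 110.6] rot [-0.04 -0.01  0.15]
```

apply_moves([
  {"grip": 255,"xyz": [10,-8,40],"rotation": [0,0,0]},
  {"grip": 255,"xyz": [25,-20,85],"rotation": [0,0,0]},
  {"grip": 255,"xyz": [25,-20,118],"rotation": [0,0,0]},
  {"grip": 255,"xyz": [25,-20,122],"rotation": [0,0,0]},
  {"grip": 255,"xyz": [25,-20,122],"rotation": [0,0,0]},
])

```text
time: 2.68
ee_pos: [0.5749, -0.0286, 0.1398]
eef_rot: [1.0, -0.008, 0.001, -0.001]
ft_force: [-0.4, 0.4, 0.4]
width: 0.0004
```

```bash
python3 -c "
from h import *
d=viewer.camera('wrist'); cv2.imwrite('pics/w2.png',cv2.resize(d['img'][130:330,220:420],None,fx=3,fy=3))
go([.5744,-.0285,.131],-.015)"
```

```text
t 2.73 pos [ 0.5753 -0.0288  0.1403] F [-0.28 -0.26  1.25] w 0.0007 yaw -0.97
xyz [-0.9 -0.3  9.3] rot [-0.07 -0.14 -0.11]
```

View pics/w2.png

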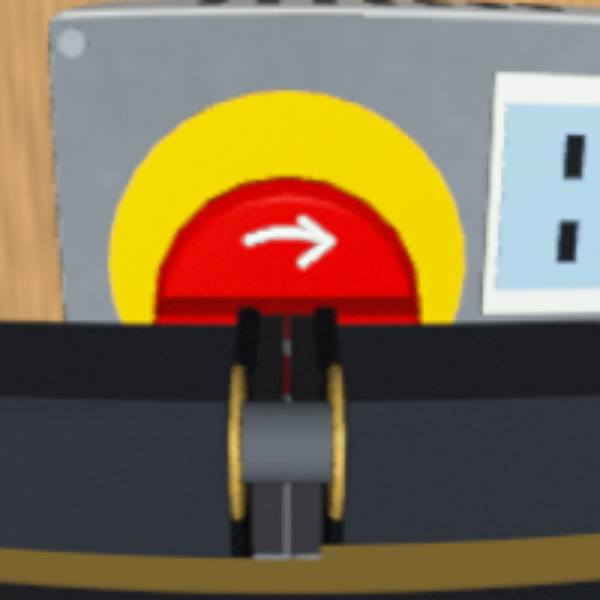

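The fingertips are centred over the bar (picture column ~287, the same as the head's centre). Next I descend gently.

apply_moves([
  {"grip": 255,"xyz": [-0.5,0,5]},
  {"grip": 255,"xyz": [-0.5,0,9]},
  {"grip": 255,"xyz": [-0.5,0,11]},
  {"grip": 255,"xyz": [-0.5,0,13]},
  {"grip": 255,"xyz": [-0.5,0,15]},
])

```text
$.increments[0]: bad value
```

apply_moves([
  {"grip": 255,"xyz": [-0.5,0,5],"rotation": [0,0,0]},
  {"grip": 255,"xyz": [-0.5,0,9],"rotation": [0,0,0]},
  {"grip": 255,"xyz": [-0.5,0,11],"rotation": [0,0,0]},
  {"grip": 255,"xyz": [-0.5,0,13],"rotation": [0,0,0]},
  {"grip": 255,"xyz": [-0.5,0,15],"rotation": [0,0,0]},
])

```text
time: 3.35
ee_pos: [0.575, -0.0288, 0.1261]
eef_rot: [1.0, -0.009, 0.001, -0.001]
ft_force: [-2.6, 0.2, 8.3]
width: 0.0003
```

apply_moves([
  {"grip": 255,"xyz": [0,0,2],"rotation": [0,0,0]},
  {"grip": 255,"xyz": [0,0,4],"rotation": [0,0,0]},
  {"grip": 255,"xyz": [0,0,5],"rotation": [0,0,0]},
  {"grip": 255,"xyz": [0,0,5.5],"rotation": [0,0,0]},
])

```text
time: 3.85
ee_pos: [0.5751, -0.0287, 0.1214]
eef_rot: [1.0, -0.009, 0.002, -0.001]
ft_force: [-5.5, -0.3, 11.5]
width: 0.0004
```

apply_moves([
  {"grip": 255,"xyz": [0,0,1.5],"rotation": [0,0,0]},
  {"grip": 255,"xyz": [0,0,2],"rotation": [0,0,0]},
  {"grip": 255,"xyz": [0,0,2],"rotation": [0,0,0]},
])

```text
time: 4.22
ee_pos: [0.5753, -0.0288, 0.1212]
eef_rot: [1.0, -0.009, 0.002, -0.002]
ft_force: [-9.6, 0.5, 19.5]
width: 0.0006
```

The force rose to 19.5 N with no further travel, so the head is at its hard end. I lift off.

apply_moves([
  {"grip": 255,"xyz": [0,0,-5],"rotation": [0,0,0]},
  {"grip": 255,"xyz": [0,0,-15],"rotation": [0,0,0]},
  {"grip": 255,"xyz": [0,-10,-30],"rotation": [0,0,0]},
  {"grip": 255,"xyz": [0,-25,-40],"rotation": [0,0,0]},
  {"grip": 255,"xyz": [0,-45,-40],"rotation": [0,0,0]},
])

```text
time: 4.85
ee_pos: [0.5765, 0.0176, 0.1624]
eef_rot: [1.0, -0.009, 0.003, -0.002]
ft_force: [0.3, 1.2, -0.3]
width: 0.0006
```

```bash
cat >> h.py <<'E'
def wcloud(d):
    f=K(d); Rm=cv2.Rodrigues(np.array(d['rvec'],float))[0];t=np.array(d['tvec'],float)
    v,u=np.mgrid[:400,:640]; x=u-d['cx'];y=v-d['cy'];rr=np.hypot(x,y);z=d['range_z']
    g=np.tan(np.minimum(rr/f,1.4))/np.maximum(rr,1e-6)
    return (np.stack([x*g*z,y*g*z,z],-1)-t)@Rm
def head():
    for n in ['scene','side']:
        d=viewer.camera(n); P=cloud(d); m=masks(d['img'])['red']&(P[...,2]>.09)&(np.hypot(P[...,0]-.574,P[...,1]+.03)<.04)
        print(n,m.sum(),'head z top',np.percentile(P[m][:,2],[50,90,98]).round(4) if m.any() else None)
        b=(slice(170,270),slice(240,380)) if n=='scene' else (slice(180,290),slice(280,420))
        cv2.imwrite('pics/%s_%.2f.png'%(n,r.read_state()['time']),cv2.resize(d['img'][b],None,fx=5,fy=5))
E
python3 -c "
from h import *
head(); go([.5744,.01,.16],-.015)"; ls pics
```

```text
scene 66 head z top [0.1003 0.1052 0.109 ]
side 125 head z top [0.1039 0.115  0.1202]
t 4.95 pos [0.5758 0.0202 0.161 ] F [ 0.52  1.05 -1.21] w 0.0003 yaw -0.72
xyz [-1.3 10.2  1. ] rot [-0.26 -0.18  0.14]
scene0.png
scene_4.90.png
scenecrop.png
side0.png
side_4.95.png
sidecrop.png
w1.png
w1c.png
w2.png
```

The head top sits about 6 mm lower in both views, so it stays latched with nothing touching it. I go beside the bar's far end.

apply_moves([
  {"grip": 255,"xyz": [14,0,10],"rotation": [0,0,0]},
  {"grip": 255,"xyz": [25.5,1,28],"rotation": [0.2,0.2,0]},
  {"grip": 255,"xyz": [25.5,1,42],"rotation": [0.2,0.2,0]},
  {"grip": 255,"xyz": [25.5,1,44],"rotation": [0.2,0.2,0]},
  {"grip": 255,"xyz": [25.5,1,44],"rotation": [0.2,0.2,0]},
])

```text
time: 5.58
ee_pos: [0.6012, 0.0191, 0.1173]
eef_rot: [1.0, -0.006, 0.003, -0.004]
ft_force: [0.0, -0.8, 0.3]
width: 0.0005
```

```bash
python3 -c "
from h import *
go([.6015,-.010,.117],-.015)
d=viewer.camera('wrist'); cv2.imwrite('pics/w3.png',cv2.resize(d['img'][130:330,200:440],None,fx=3,fy=3))"
```

```text
t 5.58 pos [0.6012 0.0191 0.1173] F [ 0.02 -0.8   0.27] w 0.0005 yaw -0.72
xyz [ 0.7 29.   0.1] rot [-0.46 -0.38  0.14]
```

View pics/w3.png

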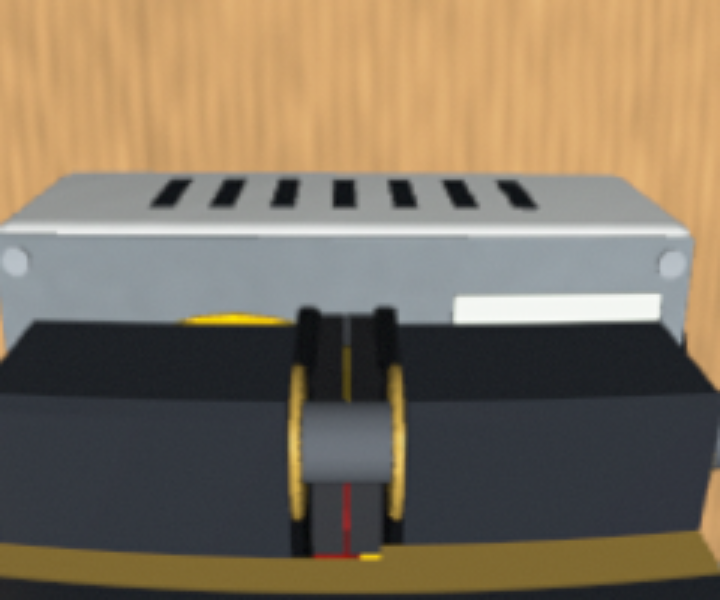

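The picture shows the fingers on the left side of the head, over the cap's far edge with the console's left end beyond. I push to the right now.

apply_moves([
  {"grip": 255,"xyz": [0,12,0],"rotation": [-0.4,-0.4,0]},
  {"grip": 255,"xyz": [0.5,22,0],"rotation": [-0.4,-0.4,0]},
  {"grip": 255,"xyz": [0.5,28,0],"rotation": [-0.4,-0.4,0]},
  {"grip": 255,"xyz": [0.5,32,0],"rotation": [-0.4,-0.4,0]},
  {"grip": 255,"xyz": [0.5,35,0],"rotation": [-0.4,-0.4,0]},
])

```text
time: 6.25
ee_pos: [0.6018, -0.0149, 0.1175]
eef_rot: [1.0, -0.006, 0.0, -0.001]
ft_force: [1.3, 5.1, 0.8]
width: 0.0002
```

```bash
python3 -c "
from h import *
head();go([.6015,-.024,.117],-.015)"
```

```text
scene 68 head z top [0.1007 0.1101 0.1154]
side 135 head z top [0.1046 0.117  0.1202]
t 6.35 pos [ 0.6018 -0.0152  0.1175] F [1.87 3.07 0.55] w 0.0005 yaw -0.69
xyz [-0.2  8.8  0.5] rot [-0.12 -0.05  0.17]
```

Contact is made (3–5 N sideways). I continue.

apply_moves([
  {"grip": 255,"xyz": [0,3,0],"rotation": [0,0,0]},
  {"grip": 255,"xyz": [0,6,0],"rotation": [0,0,0]},
  {"grip": 255,"xyz": [0,9,0],"rotation": [0,0,0]},
  {"grip": 255,"xyz": [0,10,0],"rotation": [0,0,0]},
])

```text
time: 6.85
ee_pos: [0.6019, -0.0251, 0.1175]
eef_rot: [1.0, -0.006, 0.001, -0.001]
ft_force: [1.2, 3.1, -0.2]
width: 0.0005
```

```bash
python3 -c "
from h import *
head();go([.6015,-.024,.117],-.015)"
```

```text
scene 72 head z top [0.1066 0.1137 0.1238]
side 133 head z top [0.11  0.123 0.125]
t 6.95 pos [ 0.6018 -0.0252  0.1175] F [0.64 2.93 0.67] w 0.0003 yaw -0.68
xyz [-0.3 -1.2  0.5] rot [-0.12 -0.07  0.18]
```

The head rose by 6 mm to its original height. I back off the way I came, then rise.

apply_moves([
  {"grip": 255,"xyz": [0,-12,0],"rotation": [0,0,0]},
  {"grip": 255,"xyz": [0,-30,0],"rotation": [0,0,0]},
  {"grip": 255,"xyz": [0,-44,-8],"rotation": [0,0,0]},
  {"grip": 255,"xyz": [0,-45,-40],"rotation": [0,0,0]},
  {"grip": 255,"xyz": [0,-45,-90],"rotation": [0,0,0]},
])

```text
time: 7.58
ee_pos: [0.6012, 0.0208, 0.2078]
eef_rot: [1.0, -0.005, -0.001, -0.001]
ft_force: [1.0, -0.3, 0.2]
width: 0.0004
```

```bash
python3 -c "
from h import *
head();go([.571,-.18,.22],-.015)"; ls -t pics|head -2
```

```text
scene 72 head z top [0.1067 0.1126 0.119 ]
side 128 head z top [0.1102 0.1217 0.1243]
t 7.67 pos [0.6047 0.0202 0.2136] F [ 0.1  -0.38  0.22] w 0.0003 yaw -0.66
xyz [-31.3 200.5  -7.4] rot [-0.19 -0.53  0.2 ]
side_7.67.png
scene_7.62.png
```

apply_moves([
  {"grip": 255,"xyz": [-6,50,-40],"rotation": [0,0,0]},
  {"grip": 255,"xyz": [-13,105,-46],"rotation": [0,0,0]},
  {"grip": 255,"xyz": [-20,165,-46],"rotation": [0,0,0]},
  {"grip": 255,"xyz": [-28,225,-46],"rotation": [0,0,0]},
  {"grip": 255,"xyz": [-33,270,-46],"rotation": [0,0,0]},
])

```text
time: 8.3
ee_pos: [0.5673, -0.2518, 0.2588]
eef_rot: [1.0, -0.007, 0.005, -0.001]
ft_force: [0.4, -0.1, -0.4]
width: 0.0002
```

apply_moves([
  {"grip": 255,"xyz": [0,10,0],"rotation": [0,0,0]},
  {"grip": 255,"xyz": [0,10,0],"rotation": [0,0,0]},
])

```text
time: 8.55
ee_pos: [0.5673, -0.2615, 0.2588]
eef_rot: [1.0, -0.007, 0.005, -0.001]
ft_force: [-0.3, 1.0, -0.3]
width: 0.0007
```

```bash
python3 -c "
from h import *
go([.5717,-.2195,.115],-.015)
d=viewer.camera('wrist'); cv2.imwrite('pics/w4.png',d['img'])
P=wcloud(d); m=masks(d['img'])['green']
nl,l,st,ce=cv2.connectedComponentsWithStats(m.astype(np.uint8))
for i in range(1,nl):
    if st[i,4]>40: 
        q=P[l==i]; print(st[i],ce[i].round(1),onplane(*fish(d,*ce[i]),.093).round(4),q.mean(0).round(4), (q.min(0)+q.max(0))/2)
m=masks(d['img'])['red']&(P[...,2]>.116)&(P[...,2]<.13)
q=P[m]; print(len(q), cv2.minAreaRect(q[:,:2].astype(np.float32)) if len(q) else '')
"
```

```text
t 8.55 pos [ 0.5673 -0.2615  0.2588] F [-0.31  1.02 -0.32] w 0.0007 yaw -0.79
xyz [  2.6 -41.7 143.9] rot [-0.16 -0.52  0.07]
[282  95  10  10  78] [286.6  99.4] [ 0.5405 -0.1654  0.093 ] [ 0.5393 -0.1643  0.0773] [ 0.53914384 -0.16436141  0.07744574]
[305 136  26  26 526] [317.1 148.9] [ 0.571  -0.2176  0.093 ] [ 0.571  -0.2175  0.0943] [ 0.57160628 -0.20964973  0.24910852]
0
```

View pics/w4.png

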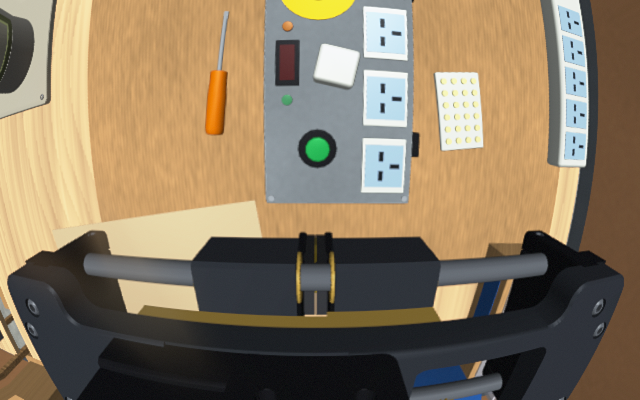

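The green button is at (317,149), which puts it at (0.571, -0.218). The charger at (337,65) is clear of it. I move above the button.

apply_moves([
  {"grip": 255,"xyz": [1,-15,40],"rotation": [-0.1,-0.4,0]},
  {"grip": 255,"xyz": [3,-35,85],"rotation": [-0.1,-0.4,0]},
  {"grip": 255,"xyz": [3,-43,125],"rotation": [-0.1,-0.4,0]},
  {"grip": 255,"xyz": [3,-43,147],"rotation": [-0.1,-0.4,0]},
  {"grip": 255,"xyz": [3,-43,147],"rotation": [-0.1,-0.4,0]},
])

```text
time: 9.22
ee_pos: [0.5723, -0.214, 0.1104]
eef_rot: [1.0, -0.004, -0.0, -0.002]
ft_force: [-0.6, 0.2, -0.4]
width: -0.0
```

```bash
python3 -c "
from h import *
head();go([.5712,-.2185,.101],-.015)"; ls -t pics|head -2
```

```text
scene 71 head z top [0.1061 0.1137 0.1204]
side 128 head z top [0.1101 0.1216 0.1247]
t 9.32 pos [ 0.5734 -0.2157  0.1128] F [ 0.62 -0.76  1.03] w 0.0006 yaw -0.58
xyz [-2.3  2.8 11.8] rot [-0.1  -0.18  0.28]
side_9.32.png
scene_9.28.png
```

View pics/side_9.32.png

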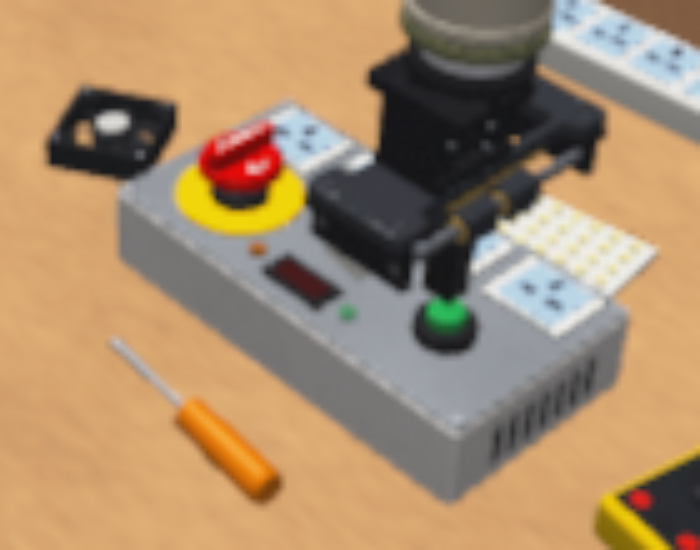

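apply_moves([
  {"grip": 255,"xyz": [-2,3,4],"rotation": [0,0,0]},
  {"grip": 255,"xyz": [-2,3,8],"rotation": [0,0,0]},
  {"grip": 255,"xyz": [-2,3,11],"rotation": [0,0,0]},
  {"grip": 255,"xyz": [-2,3,13],"rotation": [0,0,0]},
  {"grip": 255,"xyz": [-2,3,15],"rotation": [0,0,0]},
])

```text
time: 9.95
ee_pos: [0.5715, -0.2187, 0.0979]
eef_rot: [1.0, -0.005, 0.002, -0.001]
ft_force: [-1.5, 0.4, 3.8]
width: 0.0003
```

The picture shows the head out at crop (240,165), with its bar along console x again, and the fingertip above the green button at (447,310). The finger is now about 3 mm into the button, so I press to the end.

apply_moves([
  {"grip": 255,"xyz": [0,0,1.5],"rotation": [0,0,0]},
  {"grip": 255,"xyz": [0,0,2.5],"rotation": [0,0,0]},
  {"grip": 255,"xyz": [0,0,3.5],"rotation": [0,0,0]},
  {"grip": 255,"xyz": [0,0,3.5],"rotation": [0,0,0]},
])

```text
time: 10.45
ee_pos: [0.5716, -0.2188, 0.0963]
eef_rot: [1.0, -0.005, 0.002, -0.001]
ft_force: [-8.4, 3.5, 19.7]
width: 0.0004
```

At 19.7 N with no further travel, the button is at its stop. I lift off and check.

apply_moves([
  {"grip": 255,"xyz": [0,0,-8],"rotation": [0,0,0]},
  {"grip": 255,"xyz": [0,0,-30],"rotation": [0,0,0]},
  {"grip": 255,"xyz": [0,20,-80],"rotation": [0,0,0]},
  {"grip": 255,"xyz": [0,40,-130],"rotation": [0,0,0]},
  {"grip": 255,"xyz": [0,43,-163],"rotation": [0,0,0]},
])

```text
time: 11.08
ee_pos: [0.5703, -0.2643, 0.2616]
eef_rot: [1.0, -0.006, 0.003, -0.001]
ft_force: [-0.4, 0.2, 0.1]
width: 0.0003
```

apply_moves([
  {"grip": 255,"xyz": [0,0,0],"rotation": [0,0,0]},
  {"grip": 255,"xyz": [0,0,0],"rotation": [0,0,0]},
])

```text
time: 11.32
ee_pos: [0.5701, -0.2641, 0.2608]
eef_rot: [1.0, -0.006, 0.003, -0.001]
ft_force: [0.3, -0.3, -0.9]
width: 0.0005
```

```bash
python3 -c "
from h import *
head();go([.5712,-.2185,.101],-.015)
d=viewer.camera('wrist'); cv2.imwrite('pics/w5.png',d['img']); P=wcloud(d); m=masks(d['img'])['green']; m[:115]=0; m[200:]=0
q=P[m]; print('start',np.median(q,0).round(4))
"; ls -t pics|head -3
```

```text
scene 69 head z top [0.1066 0.1118 0.1198]
side 128 head z top [0.1104 0.1224 0.126 ]
t 11.43 pos [ 0.57   -0.2637  0.2602] F [-0.16  0.35  0.58] w 0.0003 yaw -0.7
xyz [ 1.000e-01 -4.490e+01  1.592e+02] rot [-0.11 -0.23  0.16]
start [ 0.5707 -0.2179  0.094 ]
w5.png
side_11.43.png
scene_11.38.png
```

View pics/w5.png

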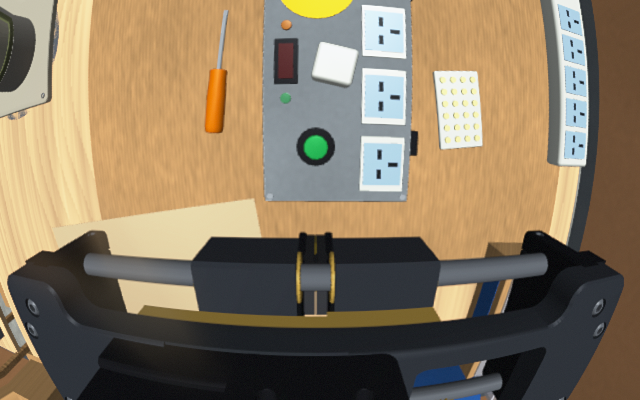

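The wrist picture shows the button up at (316,147), with top z 0.094 as before. The charger, screwdriver and LED board look unmoved. The head heights match the start values, so I hand in.

```bash
python3 -c "
from bench import r
print(r.close_job())"
```

```text
the job is handed in; nothing more can be done
None
```

The emergency-stop test is done and handed in at about 11.4 s of the 51 s allowed. No verdict came back, so what follows rests on my own measurements.

- **Stop pressed:** I pushed the head down with the closed fingertips until the force rose to 19.5 N with no more travel. After lifting off, it read about 6 mm lower in both the scene and side cameras, so it had latched.
- **Stop released:** I pushed the bar's far end clockwise with about 3–5 N. The head came back up to its original height, and the side picture showed the bar lined up as it was at the start.
- **Start pressed:** I pressed the green button with the stop out. It went in about 4.7 mm and stopped at 19.7 N. After I lifted off, its top was back at 94 mm (nominal 93).

**Last checks:** the arm was clear of everything and the force reading was only noise. The charger, screwdriver and LED board looked unmoved in the last wrist picture. I did not re-measure the multimeter, fan, reel or parts box, but the arm never came near them.

**Disagreements and limits:**
- The outer cameras first put the head about 10–18 mm off in y from the wrist camera. I used the wrist value, and the contacts matched it.
- Both presses ended at nearly 20 N, more than the 12 N and 5 N needed but below the 35 N limit.
- No power light visibly changed after start was pressed.

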